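Put returned car parts away in their storage bins

TASK

Put the four loose car parts away: the large wheel bearing, the small ball bearing and the brake pad each go into the bin that has a sample of the same part strapped to its lip, lying flat on the bin's floor, and the pressure accumulator stands upright, dome down and fully seated, in the round white cup. Set every part down gently rather than dropping it, in any order, and leave the screwdriver and the can where they are.

Things in the scene. Friction and masses are not known exactly. Their poses are not given: they have to be found in the camera images.
- wheel_bearing_center (a point): large loose wheel bearing: a thick steel ring 60 mm across, 36 mm high, bore 32 mm, black seal on the top, lying flat on the bench; this point is its centre, half-way up; z is the ring's axis. 0.4 kg
- small_bearing_center (a point): small loose ball bearing: a steel ring 40 mm across, 18 mm high, bore 17 mm, black seal on the top, lying flat on the bench; this point is its centre, half-way up; z is the ring's axis. 0.12 kg
- brake_pad_center (a point): loose brake pad lying flat on the bench: dark steel backing plate 96 mm long (x) x 44 mm wide (y) x 6 mm under a grey friction block 74 x 44 x 11 mm; 17 mm high in all; this point is its centre, half-way up, z up. 0.3 kg; grasp across the 44 mm width
- accumulator_center (a point): loose grey pressure accumulator standing upright, 90 mm high: round body 56 mm across with a domed underside (24 mm flat at its foot), and from 58 mm height to the top a straight neck 24 mm across with dark thread rings, to grasp it by. This point is on its axis, half-way up (45 mm above the foot; neck's middle 29 mm above this point), z along the neck. 0.4 kg, heavy end down
- wheel_bearing_bin: fixed grey open bin, 130 x 130 mm outside, 120 x 120 inside, walls 28 mm high, floor 5 mm thick; on a flat lip outside its +x wall (away from the robot) a sample large wheel bearing (60 mm ring) is strapped, centred 101 mm along +x, its top 42 mm above the bench. Origin: middle of the 130 mm square, on the underside (bench level), z up; turned at most 7 degrees
- small_bearing_bin: fixed grey open bin, 130 x 130 mm outside, 120 x 120 inside, walls 28 mm high, floor 5 mm thick; on a flat lip outside its +x wall (away from the robot) a sample small ball bearing (40 mm ring) is strapped, centred 101 mm along +x, its top 24 mm above the bench. Origin: middle of the 130 mm square, on the underside (bench level), z up; turned at most 7 degrees
- brake_pad_bin: fixed grey open bin, 130 x 130 mm outside, 120 x 120 inside, walls 28 mm high, floor 5 mm thick; on a flat lip outside its +x wall (away from the robot) a sample brake pad (long side along y) is strapped, centred 101 mm along +x, its top 23 mm above the bench. Origin: middle of the 130 mm square, on the underside (bench level), z up; turned at most 7 degrees
- cup: white round plastic cup on a steel foot plate 90 x 90 x 4 mm, fixed, its cone-shaped hollow mouth facing up to centre the accumulator's dome; rim 30 mm above the bench, 75 mm across outside, 66 inside, narrowing to about 39 at its floor, 9 mm above the bench, where the accumulator's foot comes to rest. Origin: centre of the foot plate's underside (bench level), z up
- screwdriver: bystander: screwdriver lying on the bench, off to the robot's right; not to be moved
- spray_can: bystander: plain metal can 66 mm across and 170 mm high standing off to the robot's right; origin at the centre of its underside; not to be moved
Not all that is in view belongs to the job. What is shaped like the part that bears wheel_bearing_center but pink is not meant. Of the things that look like the part that bears accumulator_center, take the one that is farthest from the robot's base at the start.

How it is judged:
By the outcome, as a careful person would: the job done as asked, in the order asked, and still so for the second after the job is handed in, with the robot touching nothing.
It also fails if it takes over 96 s, if anything falls off the work surface, if the arm or the gripper's body presses on something with over 40 N, if the wrist force passes 120 N, or if a joint passes its speed limit or range.

ROBOT

A 6-joint arm with a two-finger parallel gripper is mounted at the origin on the work surface. World frame = base frame: x ahead of the robot, y to its left, z up, the work surface at z = 0. Lengths are in m, angles in rad, forces in N, time in s.
With the tool pointing down it reaches from about 0.35 to 0.975 m from the base axis. Payload 17.4 kg.
Tool frame: the origin (TCP) lies at the very end of the fingers, on their centre line; the grasp point (between the pads) lies 19 mm behind it; z points along the fingers, y is the line along which they close (so a half turn about z gives the same grasp; the last joint's range is limited). The gripper opens to 85 mm and grips with 20 to 120 N. Pads are 22 mm wide; open, the fingers measure 114 mm over their backs; the gripper's body (76 mm by 85 mm) begins 54 mm behind the grasp point. The pads swing forward as they close: fully open they stand 13 mm farther back than shut.
Start: joints at [-1.26, 0.116, 1.442, -0, 1.584, -0.038], TCP at [0.231, -0.634, 0.231] pointing down, gripper open.
Joint ranges: [-2.83, 2.83], [-0.83, 2.19], [0.07, 2.5], [-1.14, 4.28], [0.01, 3], [-2.97, 2.97]. Speed limits (rad/s): [1.89, 1.89, 2.22, 3.14, 3.14, 3.14].

INTERFACE

Orientations are given as a unit quaternion [x, y, z, w].
In Python, from plant import r, viewer gives the robot as it stands.
- The arm moves only by the shell command python3 -m inch 'ROWS'. ROWS is JSON, a list of rows, each a list of 5 numbers: the shift along the tool's x, y, z in units of 10 cm (1.0 is 10 cm), then the turn about the tool's z in units of 2 pi rad (1.0 is 2 pi rad), then the opening, from 0 (shut) to 1 (fully open). A call has 1 to 20 rows; each row is the pose to reach, as a shift and turn from the pose commanded when the call began, along the tool's axes at that moment, turning the shorter way round; what a row does not reach only later rows make up. A row lasts 1/12 s, in which the tool goes at most 41.7 mm and 7.16 degrees, less where a joint would pass 70% of its speed; a pose out of reach is approached as far as the arm can. A call with a number of a shift or a turn outside -1 to 1 is refused whole. A call with a gripper value outside its range is refused whole. The fingers move at their own pace and stop on an object; the grip force is fixed at half the most. Time passes only in rows, so rows that repeat a pose let the fingers close. It gives the time, the measured TCP pose, the force, the opening and the grip force at its end, in the units of the state.
- r.observe(): the state, without advancing time (a new reading comes with each control period).
- viewer.camera(name): name is "scene" or "top"; returns a dict with "frame" (400x640x3 uint8, red, green, blue), "range_z" (400x640 float32, m along the optical axis (not along the pixel's ray), 0 where there is no reading), "fx", "fy", "cx", "cy" (pixels), "world_from_camera" (4x4, takes a point from camera to world coordinates). Camera axes: x right, y down, z forward; pixel columns grow to the right and rows downward; lengths in m; the calibration is good to about 2 mm. A picture is of the moment at which its call begins.
- r.finish_job(): hands the job in; it is judged then, once.
The state is a dict: "clock": time; "q": joint angles; "joint_velocities": joint speeds; "effort": joint torques, N m; "ee_pos": TCP position; "ee_rot": TCP orientation; "force": force on the tool from outside, world axes, zero at the start; "ft_torque": the same for the moment, N m; "opening": opening from 0.0 (shut) to 1.0 (fully open); "grip_force": force on a finger pad.
Only numpy, scipy, OpenCV 4.12 (cv2) and the standard library are available. Lean on these libraries where they do the work, as an engineer would, in place of code of your own. Each camera call takes 0.05 s, during which the arm holds its last target. There are 200 camera calls.

## Working session

There is one attempt and no reset: what is moved stays moved. The work goes in short steps, Python scripts to look and compute and a shell command to move; the robot and the scene stay as the last step left them, time stands still between calls to the robot, and variables do not carry over. Pictures are saved under pics/ and viewed, at most 14 in all, crops included, and the job is handed in when it is done.

```bash
ls; mkdir -p pics; cat > h.py <<'E'
import numpy as np, cv2
from plant import r, viewer
def cam(n):
    c=viewer.camera(n); d=c["range_z"]; v,u=np.mgrid[:400,:640]
    P=np.stack([(u-c["cx"])/c["fx"]*d,(v-c["cy"])/c["fy"]*d,d],-1)
    T=c["world_from_camera"]; W=P@T[:3,:3].T+T[:3,3]; W[d==0]=np.nan
    return c["frame"],W
def save(n,f): cv2.imwrite(n,cv2.cvtColor(f,cv2.COLOR_RGB2BGR))
E
python3 - <<'E'
from h import *
for n in("scene","top"):
    f,W=cam(n); save(f"pics/{n}0.png",f); np.savez(f"{n}0.npz",f=f,W=W)
s=r.observe(); print(s["ee_pos"],s["ee_rot"],s["clock"],s["opening"])
E
```

```text
pics
[ 0.23062991 -0.63419617  0.23063155] [ 9.84832427e-01  1.73507380e-01 -6.94811667e-05 -5.23629978e-04] 0.1 0.9994980904625648
```

View pics/scene0.png

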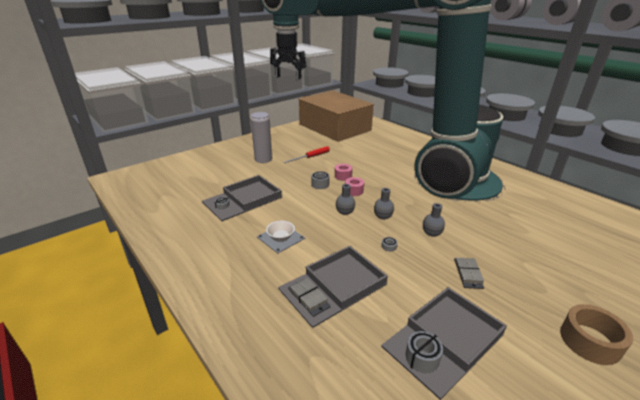

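View pics/top0.png

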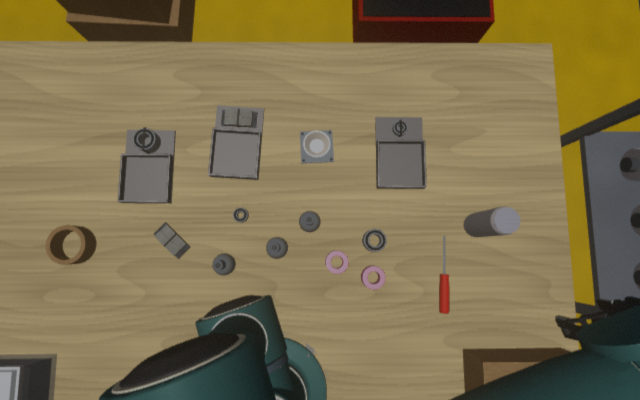

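The top view shows the wheel bearing at (374,240), small bearing (241,215), pad (172,240) and accumulators at (310,221), (277,247) and (224,264). The bins are wheel (147,178), pad (236,152) and small (400,165), and the cup is at (317,147). The pink rings are decoys.

```bash
cat > m.py <<'E'
import numpy as np, cv2
d=np.load("top0.npz"); W=d["W"]; f=d["f"]
def box(u,v,h,zl,zh):
    p=W[v-h:v+h+1,u-h:u+h+1].reshape(-1,3); return p[(p[:,2]>zl)&(p[:,2]<zh)]
print("bench z",[np.nanmedian(W[v-3:v+3,u-3:u+3,2]).round(4) for u,v in((330,200),(200,210),(420,220))])
for n,u,v,h,zl,zh in(("wheel",374,240,14,.028,.045),("small",241,215,11,.012,.03),("pad",172,240,20,.004,.03),("padtop",172,240,20,.0135,.03),
  ("acc1neck",310,221,13,.075,.11),("acc2neck",277,247,13,.075,.11),("acc3neck",224,264,13,.075,.11),("acc1",310,221,13,.03,.11),("cuprim",317,147,18,.024,.04)):
    p=box(u,v,h,zl,zh)
    if len(p)<5: print(n,len(p));continue
    q=cv2.minAreaRect((p[:,:2]*1000).astype(np.float32)); e=cv2.minEnclosingCircle((p[:,:2]*1000).astype(np.float32))
    print(n,len(p),"rect",np.round(q[0],1),np.round(q[1],1),round(q[2],1),"circ",np.round(e[0],1),round(e[1],1),"z",np.percentile(p[:,2],[5,50,95]).round(4))
for n,u,v in(("wbin",147,178),("pbin",236,155),("sbin",400,165)):
    p=box(u,v,36,.02,.0295)
    # wall points only: exclude sample (beyond 68 mm)
    c=W[v,u]; p=p[(np.abs(p[:,0]-c[0])<.08)&(np.abs(p[:,1]-c[1])<.08)]
    q=cv2.minAreaRect((p[:,:2]*1000).astype(np.float32)); print(n,len(p),np.round(c,3),np.round(q[0],1),np.round(q[1],1),round(q[2],1))
E
python3 m.py
```

```text
bench z [np.float64(-0.0002), np.float64(0.0004), np.float64(0.001)]
wheel 304 rect [ 382.2 -263.4] [57.9 56.8] 89.8 circ [ 383.3 -263.1] 30.0 z [0.033  0.0367 0.0395]
small 154 rect [453.3  90.1] [37.8 37.5] 89.7 circ [452.5  90. ] 20.0 z [0.0136 0.0183 0.0208]
pad 671 rect [386.4 270.5] [105.5 105.1] 1.9 circ [384.8 260.4] 65.7 z [0.005  0.0164 0.0198]
padtop 486 rect [387.5 271.4] [74.5 45.1] 45.7 circ [387.5 271.4] 42.0 z [0.0146 0.0173 0.0201]
acc1neck 76 rect [431.9 -93.6] [19.7 21.7] 90.0 circ [432.4 -93.3] 11.6 z [0.0856 0.0906 0.0927]
acc2neck 78 rect [365.4  -9.8] [21.7 19.3] 89.7 circ [365.4  -9.4] 11.5 z [0.0864 0.0901 0.0926]
acc3neck 93 rect [324.6 126. ] [23.  21.6] 88.2 circ [324.1 125.9] 12.0 z [0.0833 0.0901 0.0931]
acc1 362 rect [432.  -93.8] [51.7 54.7] 0.0 circ [432.9 -93.2] 28.1 z [0.0389 0.0531 0.0915]
cuprim 224 rect [ 641.9 -112.6] [72.4 71.4] 62.0 circ [ 642.3 -112.4] 36.9 z [0.0249 0.0295 0.0325]
wbin 455 [0.554 0.346 0.002] [560.2 342.1] [132.3 147.7] 89.0
pbin 381 [0.616 0.107 0.005] [625.2 106.5] [130.2 144.6] 86.5
sbin 358 [ 0.587 -0.342  0.005] [ 588.3 -341. ] [131.3 131.1] 89.2
```

```bash
python3 -m inch '[[0.59,-0.74,0,0.0555,1],[0.59,-0.74,0,0.0555,1],[0.59,-0.74,0,0.0555,1],[0.59,-0.74,0,0.0555,1]]'
python3 -m inch '[[0.4,-1,0,0,1],[0.4,-1,0,0,1],[0.4,-1,0,0,1],[0.4,-1,0,0,1]]'
python3 -m inch '[[0.4,-1,0.5,0,1],[0.4,-1,0.5,0,1],[0.4,-1,0.5,0,1],[0.4,-1,0.5,0,1]]'
python3 -m inch '[[0.41,-0.81,0.8,0,1],[0.41,-0.81,0.8,0,1],[0.41,-0.81,0.8,0,1],[0.41,-0.81,0.8,0,1],[0.41,-0.81,0.8,0,1]]'
cat >> h.py <<'E'
def to(x,y,z,psi=0):
    from scipy.spatial.transform import Rotation as R
    s=r.observe(); M=R.from_quat(s["ee_rot"]).as_matrix(); p=s["ee_pos"]
    a=np.degrees(np.arctan2(M[1,0],M[0,0]))
    print("pos",np.round(p,4),"psi",round(a,2),"t",s["clock"],"F",np.round(s["force"],1),"op",round(s["opening"],3),"grip",round(s["grip_force"],1))
    print("rows: ",np.round(M.T@(np.array([x,y,z])-p)*10,3),"turn",round((a-psi)/360,4))
E
python3 -c "
from h import *
to(.3825,-.2632,.005)"
```

```text
clock: 0.43
ee_pos: [0.2618, -0.5424, 0.2316]
ee_rot: [1.0, -0.002, 0.0, 0.0]
force: [-0.2, 0.3, -0.6]
opening: 0.997
grip_force: 0.0
clock: 0.77
ee_pos: [0.3021, -0.442, 0.2316]
ee_rot: [1.0, 0.002, 0.0, -0.0]
force: [0.4, -1.3, 0.2]
opening: 1.0
grip_force: 0.0
clock: 1.1
ee_pos: [0.3414, -0.341, 0.1783]
ee_rot: [1.0, 0.002, -0.001, -0.002]
force: [-1.0, 0.0, -0.4]
opening: 1.005
grip_force: 0.0
clock: 1.52
ee_pos: [0.3818, -0.2632, 0.1002]
ee_rot: [1.0, 0.002, -0.001, -0.001]
force: [-0.2, -0.3, -0.4]
opening: 1.0
grip_force: 0.0
pos [ 0.3818 -0.2632  0.1002] psi 0.2 t 1.5167 F [-0.2 -0.3 -0.4] op 1.0 grip 0.0
rows:  [0.009 0.001 0.952] turn 0.0005
```

```bash
python3 -m inch '[[0,0,0.35,0,1],[0,0,0.6,0,1],[0,0,0.75,0,1],[0,0,0.85,0,1],[0,0,0.95,0,1],[0,0,0.95,0,1],[0,0,0.95,0,0.6],[0,0,0.95,0,0.5],[0,0,0.95,0,0.4],[0,0,0.95,0,0.3],[0,0,0.95,0,0.3],[0,0,0.95,0,0.3],[0,0,0.95,0,0.3],[0,0,0.95,0,0.3]]'
```

```text
clock: 2.68
ee_pos: [0.3824, -0.2642, 0.008]
ee_rot: [1.0, 0.0, 0.001, 0.001]
force: [-3.8, 1.4, 9.2]
opening: 0.685
grip_force: 63.8
```

```bash
python3 -m inch '[[0,0,-0.15,0,0.3],[0,0,-0.5,0,0.3],[0,0,-0.9,0,0.3],[0,0,-1,0,0.3],[0,0,-1,0,0.3]]'
python3 -m inch '[[0.28,-1,-0.3,0,0.3],[0.28,-1,-0.3,0,0.3],[0.28,-1,-0.3,0,0.3],[0.28,-1,-0.3,0,0.3]]'
for i in 1 2 3 4; do python3 -m inch '[[0.28,-1,0,0,0.3],[0.28,-1,0,0,0.3],[0.28,-1,0,0,0.3],[0.28,-1,0,0,0.3]]' | grep -E "pos|opening"; done
python3 -m inch '[[0.28,-1,0.3,0,0.3],[0.28,-1,0.3,0,0.3],[0.28,-1,0.3,0,0.3],[0.28,-1,0.3,0,0.3],[0.28,-1,0.3,0,0.3]]'
python3 - <<'E'
from h import *
to(.551,.342,.013)
f,W=cam("scene"); save("pics/s1.png",f)
E
```

```text
clock: 3.1
ee_pos: [0.3831, -0.2646, 0.1102]
ee_rot: [1.0, 0.0, 0.002, 0.002]
force: [0.2, -0.5, -4.2]
opening: 0.685
grip_force: 66.9
clock: 3.43
ee_pos: [0.4106, -0.1604, 0.1362]
ee_rot: [1.0, 0.001, 0.0, -0.0]
force: [-0.5, -0.0, -4.1]
opening: 0.684
grip_force: 67.4
ee_pos: [0.4379, -0.0607, 0.1345]
opening: 0.68
ee_pos: [0.4659, 0.0389, 0.1345]
opening: 0.678
ee_pos: [0.494, 0.1386, 0.1345]
opening: 0.683
ee_pos: [0.5222, 0.2383, 0.1344]
opening: 0.679
clock: 5.18
ee_pos: [0.5496, 0.3355, 0.104]
ee_rot: [1.0, 0.0, -0.001, 0.001]
force: [0.5, -1.1, -3.4]
opening: 0.681
grip_force: 68.4
pos [0.5496 0.3355 0.104 ] psi 0.06 t 5.1833 F [ 0.5 -1.1 -3.4] op 0.681 grip 68.4
rows:  [ 0.017 -0.067  0.91 ] turn 0.0002
```

View pics/s1.png

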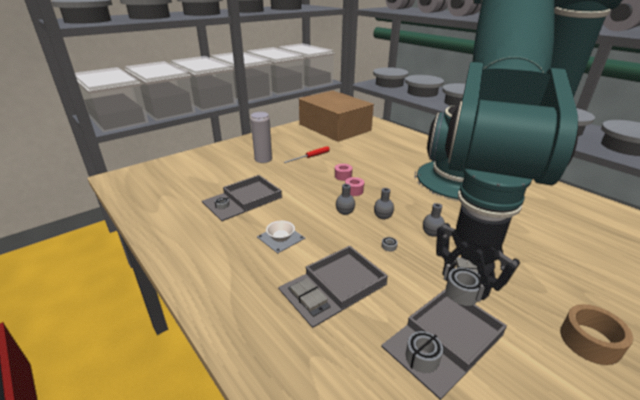

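The held bearing (465,283) is above the wheel bin (457,325), so I'll lower it gently.

```bash
python3 -m inch '[[0.02,-0.07,0.3,0,0.3],[0.02,-0.07,0.6,0,0.3],[0.02,-0.07,0.78,0,0.3],[0.02,-0.07,0.84,0,0.3],[0.02,-0.07,0.86,0,0.3],[0.02,-0.07,0.88,0,0.3],[0.02,-0.07,0.88,0,0.3]]'
python3 -m inch '[[0,0,0.01,0,0.3],[0,0,0.02,0,0.3],[0,0,0.02,0,0.3]]'
```

```text
clock: 5.82
ee_pos: [0.5525, 0.3431, 0.0198]
ee_rot: [1.0, -0.0, 0.001, -0.0]
force: [0.9, 0.5, -3.5]
opening: 0.68
grip_force: 68.4
clock: 6.07
ee_pos: [0.552, 0.3435, 0.0169]
ee_rot: [1.0, 0.0, 0.0, -0.0]
force: [-0.6, 0.1, -5.0]
opening: 0.684
grip_force: 68.4
```

```bash
python3 -m inch '[[0,0,0.01,0,0.3],[0,0,0.02,0,0.3],[0,0,0.03,0,0.3],[0,0,0.03,0,0.3]]'
python3 -m inch '[[0,0,0.01,0,0.3],[0,0,0.01,0,0.3]]'
```

```text
clock: 6.4
ee_pos: [0.5518, 0.3434, 0.0132]
ee_rot: [1.0, 0.0, -0.0, 0.0]
force: [1.0, -0.2, -5.0]
opening: 0.674
grip_force: 68.4
clock: 6.57
ee_pos: [0.5518, 0.3434, 0.0131]
ee_rot: [1.0, 0.0, 0.0, -0.0]
force: [-3.9, -3.1, 6.1]
opening: 0.679
grip_force: 69.3
```

```bash
python3 -m inch '[[0,0,0,0,0.75],[0,0,0,0,0.85],[0,0,0,0,0.85],[0,0,-0.1,0,0.85],[0,0,-0.4,0,0.85],[0,0,-0.8,0,0.85],[0,0,-0.9,0,0.85],[0,0,-0.9,0,0.85]]'
python3 -m inch '[[-0.8,0.35,0,0,0.85],[-0.8,0.35,0,0,0.85],[-0.8,0.35,0,0,0.85],[-0.8,0.35,0,0,0.85]]' | grep pos
python3 -m inch '[[-0.84,0.37,0,-0.125,0.85],[-0.84,0.37,0,-0.125,0.85],[-0.84,0.37,0,-0.125,0.85],[-0.84,0.37,0,-0.125,0.85],[-0.84,0.37,0,-0.125,0.85],[-0.84,0.37,0,-0.125,0.85],[-0.84,0.37,0,-0.125,0.85],[-0.84,0.37,0,-0.125,0.85],[-0.84,0.37,0,-0.125,0.85]]'
python3 - <<'E'
from h import *
to(.3875,.2714,.004,45.7)
f,W=cam("scene"); save("pics/s2.png",f[150:,250:])
E
```

```text
clock: 7.23
ee_pos: [0.5534, 0.3443, 0.1078]
ee_rot: [1.0, 0.0, 0.003, -0.002]
force: [-0.1, -0.4, -0.2]
opening: 0.849
grip_force: 0.0
ee_pos: [0.4703, 0.3078, 0.1025]
clock: 8.32
ee_pos: [0.3884, 0.2717, 0.1025]
ee_rot: [0.924, 0.382, 0.0, -0.0]
force: [-0.2, -0.1, 0.2]
opening: 0.847
grip_force: 0.0
pos [0.3884 0.2717 0.1025] psi 44.89 t 8.3167 F [-0.2 -0.1  0.2] op 0.847 grip 0.0
rows:  [-0.009 -0.004  0.985] turn -0.0022
```

View pics/s2.png

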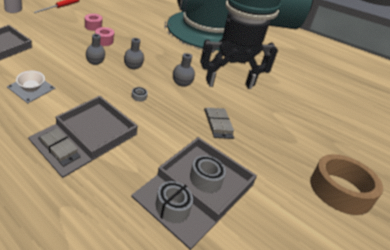

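The wheel bearing lies flat in its bin, at crop (207,172). Next is the brake pad.

```bash
python3 -m inch '[[-0.01,0,0.35,-0.002,0.85],[-0.01,0,0.65,-0.002,0.85],[-0.01,0,0.85,-0.002,0.85],[-0.01,0,0.95,-0.002,0.85],[-0.01,0,0.98,-0.002,0.85],[-0.01,0,0.98,-0.002,0.85],[-0.01,0,0.98,-0.002,0.6],[-0.01,0,0.98,-0.002,0.5],[-0.01,0,0.98,-0.002,0.4],[-0.01,0,0.98,-0.002,0.3],[-0.01,0,0.98,-0.002,0.3],[-0.01,0,0.98,-0.002,0.3],[-0.01,0,0.98,-0.002,0.3]]'
```

```text
clock: 9.45
ee_pos: [0.3879, 0.2712, 0.0061]
ee_rot: [0.921, 0.388, 0.001, -0.0]
force: [-2.4, -0.9, 8.8]
opening: 0.495
grip_force: 61.7
```

```bash
python3 -m inch '[[0,0,-0.15,0,0.3],[0,0,-0.5,0,0.3],[0,0,-0.9,0,0.3],[0,0,-0.98,0,0.3],[0,0,-0.98,0,0.3]]'
python3 -m inch '[[0.03,0.95,0,0.13,0.3],[0.03,0.95,0,0.13,0.3],[0.03,0.95,0,0.13,0.3],[0.03,0.95,0,0.13,0.3],[0.03,0.95,0,0.13,0.3],[0.03,0.95,0,0.13,0.3],[0.03,0.95,0,0.13,0.3],[0.03,0.95,0,0.13,0.3],[0.03,0.95,0,0.13,0.3]]'
for i in 1 2; do python3 -m inch '[[0.8,0.5,0,0,0.3],[0.8,0.5,0,0,0.3],[0.8,0.5,0,0,0.3],[0.8,0.5,0,0,0.3],[0.8,0.5,0,0,0.3]]' | grep -E "pos|opening"; done
python3 - <<'E'
from h import *
to(.618,.1065,.011,-2)
f,W=cam("scene"); save("pics/s3.png",f[150:,200:])
E
```

```text
clock: 9.87
ee_pos: [0.3884, 0.2715, 0.1062]
ee_rot: [0.921, 0.388, 0.003, -0.0]
force: [0.2, -0.1, -2.4]
opening: 0.493
grip_force: 62.0
clock: 10.62
ee_pos: [0.4567, 0.2063, 0.1011]
ee_rot: [1.0, -0.008, -0.001, 0.0]
force: [0.6, 0.6, -1.4]
opening: 0.498
grip_force: 62.2
ee_pos: [0.5361, 0.1546, 0.1014]
opening: 0.492
ee_pos: [0.6146, 0.1039, 0.1017]
opening: 0.493
pos [0.6146 0.1039 0.1017] psi -1.03 t 11.45 F [-0.9  0.2 -2.4] op 0.493 grip 62.3
rows:  [ 0.035 -0.026  0.907] turn 0.0027
```

View pics/s3.png

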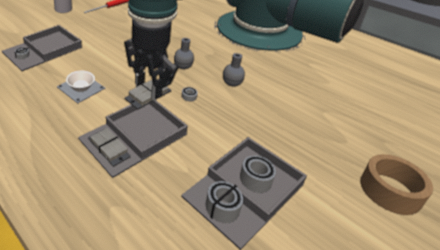

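The pad is held level at crop (148,95), above its bin. Lowering it now.

```bash
python3 -m inch '[[0.03,-0.03,0.3,0.003,0.3],[0.03,-0.03,0.6,0.003,0.3],[0.03,-0.03,0.78,0.003,0.3],[0.03,-0.03,0.84,0.003,0.3],[0.03,-0.03,0.86,0.003,0.3],[0.03,-0.03,0.88,0.003,0.3],[0.03,-0.03,0.89,0.003,0.3],[0.03,-0.03,0.89,0.003,0.3]]'
python3 -m inch '[[0,0,0.01,0,0.3],[0,0,0.02,0,0.3],[0,0,0.02,0,0.3]]'
```

```text
clock: 12.17
ee_pos: [0.6188, 0.1067, 0.0146]
ee_rot: [1.0, -0.019, 0.001, -0.0]
force: [0.7, 0.1, -3.1]
opening: 0.491
grip_force: 62.3
clock: 12.42
ee_pos: [0.6184, 0.1064, 0.0115]
ee_rot: [1.0, -0.019, 0.0, -0.0]
force: [-0.1, -1.0, -3.4]
opening: 0.495
grip_force: 62.3
```

```bash
python3 -m inch '[[0,0,0.01,0,0.3],[0,0,0.01,0,0.3]]'|grep -E "pos|force"
python3 -m inch '[[0,0,0.01,0,0.3],[0,0,0.01,0,0.3]]' |grep -E "pos|force"
```

```text
ee_pos: [0.6185, 0.1064, 0.0112]
force: [-4.5, -0.3, 6.2]
grip_force: 63.2
ee_pos: [0.6185, 0.1064, 0.0111]
force: [-10.9, -0.4, 17.3]
grip_force: 64.4
```

```bash
python3 -m inch '[[0,0,-0.02,0,0.55],[0,0,-0.02,0,0.65],[0,0,-0.02,0,0.7],[0,0,-0.1,0,0.7],[0,0,-0.4,0,0.7],[0,0,-0.8,0,0.7],[0,0,-0.93,0,0.7],[0,0,-0.93,0,0.7]]'
python3 -m inch '[[-0.83,0.08,0,0,0.7],[-0.83,0.08,0,0,0.7],[-0.83,0.08,0,0,0.7],[-0.83,0.08,0,0,0.7]]' | grep pos
python3 -m inch '[[-0.83,0.1,0,-0.006,0.7],[-0.83,0.1,0,-0.006,0.7],[-0.83,0.1,0,-0.006,0.7],[-0.83,0.1,0,-0.006,0.7],[-0.83,0.1,0,-0.006,0.7]]'
python3 - <<'E'
from h import *
to(.4535,.0901,.003,0)
f,W=cam("scene"); save("pics/s4.png",f[150:,200:])
E
```

```text
clock: 13.42
ee_pos: [0.6202, 0.1067, 0.1077]
ee_rot: [1.0, -0.019, 0.003, -0.001]
force: [0.8, -0.6, 0.9]
opening: 0.701
grip_force: 0.0
ee_pos: [0.5335, 0.1015, 0.1022]
clock: 14.17
ee_pos: [0.4528, 0.0948, 0.1029]
ee_rot: [1.0, -0.0, 0.001, -0.0]
force: [0.4, 0.5, 0.5]
opening: 0.7
grip_force: 0.0
pos [0.4528 0.0948 0.1029] psi -0.0 t 14.1667 F [0.4 0.5 0.5] op 0.7 grip 0.0
rows:  [0.006 0.047 0.999] turn -0.0
```

View pics/s4.png

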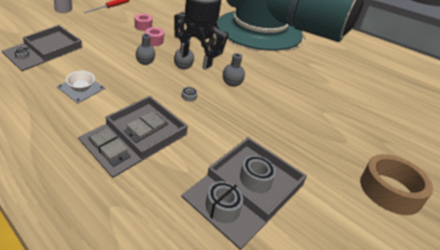

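The pad is in its bin, at crop (145,125). Next I'll grasp the small bearing.

```bash
python3 -m inch '[[0.01,0.05,0.35,0,0.7],[0.01,0.05,0.65,0,0.7],[0.01,0.05,0.85,0,0.7],[0.01,0.05,0.96,0,0.7],[0.01,0.05,0.99,0,0.7],[0.01,0.05,0.99,0,0.7],[0.01,0.05,0.99,0,0.5],[0.01,0.05,0.99,0,0.4],[0.01,0.05,0.99,0,0.3],[0.01,0.05,0.99,0,0.2],[0.01,0.05,0.99,0,0.2],[0.01,0.05,0.99,0,0.2],[0.01,0.05,0.99,0,0.2]]'
```

```text
clock: 15.3
ee_pos: [0.4539, 0.0899, 0.0051]
ee_rot: [1.0, 0.0, 0.001, -0.0]
force: [0.1, 0.3, 6.2]
opening: 0.434
grip_force: 60.8
```

```bash
python3 -m inch '[[0,0,-0.15,0,0.2],[0,0,-0.5,0,0.2],[0,0,-0.9,0,0.2],[0,0,-1,0,0.2],[0,0,-1,0,0.2]]' | grep -E "pos|op"
python3 -m inch '[[0.27,0.86,-0.3,0,0.2],[0.27,0.86,-0.3,0,0.2],[0.27,0.86,-0.3,0,0.2],[0.27,0.86,-0.3,0,0.2]]' | grep -E "pos|op"
for i in 1 2 3; do python3 -m inch '[[0.27,0.86,0,0,0.2],[0.27,0.86,0,0,0.2],[0.27,0.86,0,0,0.2],[0.27,0.86,0,0,0.2]]' | grep -E "pos|op"; done
python3 -m inch '[[0.27,0.86,0.3,0,0.2],[0.27,0.86,0.3,0,0.2],[0.27,0.86,0.3,0,0.2],[0.27,0.86,0.3,0,0.2],[0.27,0.86,0.3,0,0.2]]' | grep -E "pos|op"
python3 -c "
from h import *
to(.588,-.341,.012)"
```

```text
ee_pos: [0.4546, 0.09, 0.1078]
opening: 0.435
ee_pos: [0.4805, 0.0014, 0.1336]
opening: 0.44
ee_pos: [0.5067, -0.0836, 0.132]
opening: 0.434
ee_pos: [0.5338, -0.1687, 0.1322]
opening: 0.431
ee_pos: [0.561, -0.2542, 0.1324]
opening: 0.434
ee_pos: [0.5877, -0.3384, 0.1026]
opening: 0.433
pos [ 0.5877 -0.3384  0.1026] psi 0.03 t 17.4667 F [-0.1 -0.1 -0.9] op 0.433 grip 61.3
rows:  [0.004 0.028 0.906] turn 0.0001
```

```bash
python3 -m inch '[[0,0.02,0.3,0,0.2],[0,0.02,0.6,0,0.2],[0,0.02,0.78,0,0.2],[0,0.02,0.84,0,0.2],[0,0.02,0.87,0,0.2],[0,0.02,0.89,0,0.2],[0,0.02,0.9,0,0.2],[0,0.02,0.9,0,0.2]]'|grep -E "pos|force"
python3 -m inch '[[0,0,0.01,0,0.2],[0,0,0.02,0,0.2],[0,0,0.02,0,0.2]]'|grep -E "pos|force"
python3 -m inch '[[0,0,0.01,0,0.2],[0,0,0.01,0,0.2]]'|grep -E "pos|force"
```

```text
ee_pos: [0.5884, -0.3423, 0.0147]
force: [-0.2, -0.5, -1.2]
grip_force: 61.3
ee_pos: [0.5878, -0.3424, 0.0115]
force: [-0.6, -0.2, -0.9]
grip_force: 61.3
ee_pos: [0.5877, -0.3423, 0.0102]
force: [-0.1, -0.9, -0.9]
grip_force: 61.3
```

```bash
python3 -m inch '[[0,0,0.01,0,0.2],[0,0,0.01,0,0.2]]'|grep -E "pos|force"
```

```text
ee_pos: [0.5879, -0.3424, 0.0102]
force: [-4.2, 2.8, 7.8]
grip_force: 62.2
```

```bash
python3 -m inch '[[0,0,-0.01,0,0.5],[0,0,-0.01,0,0.6],[0,0,-0.01,0,0.65],[0,0,-0.1,0,0.65],[0,0,-0.4,0,0.65],[0,0,-0.8,0,0.65],[0,0,-1,0,0.65],[0,0,-1,0,0.65]]'|grep -E "pos|force"
python3 -m inch '[[-0.52,-0.83,-0.4,0,0.6],[-0.52,-0.83,-0.4,0,0.6],[-0.52,-0.83,-0.4,0,0.6],[-0.52,-0.83,-0.4,0,0.6],[-0.52,-0.83,-0.4,0,0.6]]'|grep -E "pos"
for i in 1 2; do python3 -m inch '[[-0.52,-0.83,0,0,0.6],[-0.52,-0.83,0,0,0.6],[-0.52,-0.83,0,0,0.6],[-0.52,-0.83,0,0,0.6],[-0.52,-0.83,0,0,0.6]]'|grep -E "pos"; done
python3 - <<'E'
from h import *
to(.4322,-.0935,.055,0)
f,W=cam("scene"); save("pics/s5.png",cv2.resize(f[120:320,200:440],None,fx=2,fy=2))
E
```

```text
ee_pos: [0.5896, -0.3434, 0.1162]
force: [-0.0, 0.5, 0.7]
grip_force: 0.0
ee_pos: [0.5359, -0.2588, 0.1506]
ee_pos: [0.484, -0.1765, 0.1493]
ee_pos: [0.4324, -0.0937, 0.1495]
pos [ 0.4324 -0.0937  0.1495] psi 0.03 t 20.6333 F [0.8 0.2 0.7] op 0.598 grip 0.0
rows:  [-0.003 -0.003  0.945] turn 0.0001
```

View pics/s5.png

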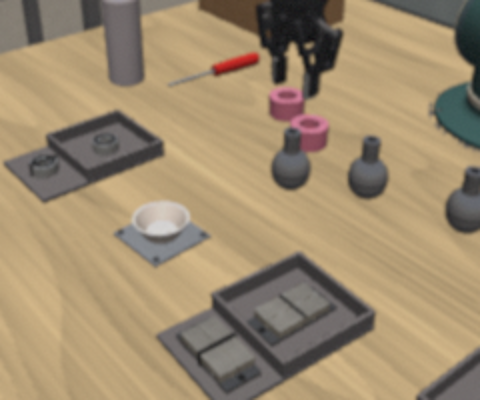

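The small bearing is in its bin, at (105,143), and the gripper is over the accumulator. Next I'll grasp the neck.

```bash
python3 -m inch '[[0,0,0.3,0,0.6],[0,0,0.55,0,0.6],[0,0,0.75,0,0.6],[0,0,0.85,0,0.6],[0,0,0.89,0,0.6],[0,0,0.89,0,0.6],[0,0,0.89,0,0.4],[0,0,0.89,0,0.3],[0,0,0.89,0,0.25],[0,0,0.89,0,0.2],[0,0,0.89,0,0.1],[0,0,0.89,0,0.1],[0,0,0.89,0,0.1],[0,0,0.89,0,0.1]]'
```

```text
clock: 21.85
ee_pos: [0.4325, -0.0936, 0.0617]
ee_rot: [1.0, 0.0, 0.001, 0.001]
force: [-0.7, -1.0, 6.0]
opening: 0.263
grip_force: 58.4
```

```bash
python3 -m inch '[[0,0,-0.1,0,0.1],[0,0,-0.3,0,0.1],[0,0,-0.5,0,0.1],[0,0,-0.7,0,0.1],[0,0,-0.7,0,0.1]]'|grep -E "pos|force"
for i in 1 2 3; do python3 -m inch '[[0.3,0.03,0,0,0.1],[0.6,0.05,0,0,0.1],[0.7,0.06,0,0,0.1],[0.7,0.06,0,0,0.1]]'|grep -E "pos"; done
python3 - <<'E'
from h import *
f,W=cam("scene"); save("pics/s6.png",cv2.resize(f[120:320,200:440],None,fx=2,fy=2))
p=W.reshape(-1,3)
ok=(np.abs(p[:,0]-.642)<.04)&(np.abs(p[:,1]+.1125)<.04)
q=p[ok&(p[:,2]>.026)&(p[:,2]<.033)];e=cv2.minEnclosingCircle((q[:,:2]*1000).astype(np.float32));print("rim",len(q),e)
q=p[ok&(p[:,2]>.08)&(p[:,2]<.13)]
for z in np.arange(.07,.14,.01):
    b=p[ok&(np.abs(p[:,2]-z)<.005)]
    if len(b): print(round(z,3),len(b),b[:,1].min().round(4),b[:,1].max().round(4),b[:,0].max().round(4))
to(.6422,-.1125,.074)
E
```

```text
ee_pos: [0.4331, -0.0936, 0.1348]
force: [0.7, 0.1, -1.9]
grip_force: 59.2
ee_pos: [0.503, -0.0993, 0.1293]
ee_pos: [0.5726, -0.1053, 0.1293]
ee_pos: [0.6423, -0.1113, 0.1294]
rim 164 ((640.4819946289062, -114.0208969116211), 37.653846740722656)
0.08 31 -0.1108 -0.0864 0.6657
0.09 64 -0.1233 -0.0831 0.6686
0.1 80 -0.1219 -0.0826 0.6689
0.11 100 -0.1301 -0.0824 0.668
0.12 121 -0.1278 -0.0853 0.6647
0.13 46 -0.1262 -0.0915 0.6561
0.14 49 -0.1294 -0.0859 0.6533
pos [ 0.6413 -0.1112  0.1295] psi 0.01 t 23.3167 F [-0.3 -0.2 -3.6] op 0.264 grip 59.1
rows:  [0.01  0.013 0.555] turn 0.0
```

View pics/s6.png

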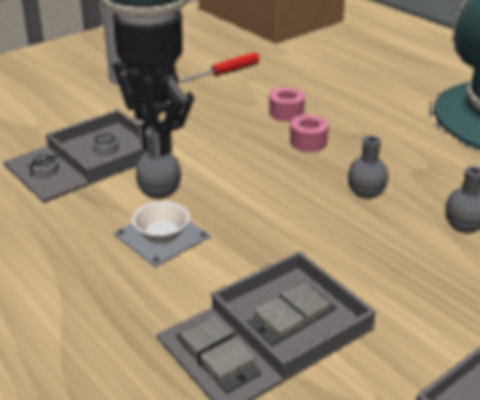

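The accumulator hangs vertical at (158,172), above the cup at (161,220). Lowering it with force checks.

```bash
python3 -m inch '[[0,0.01,0.2,0,0.1],[0,0.01,0.35,0,0.1],[0,0.01,0.43,0,0.1],[0,0.01,0.48,0,0.1],[0,0.01,0.5,0,0.1],[0,0.01,0.52,0,0.1],[0,0.01,0.52,0,0.1]]'|grep -E "pos|force"
python3 -m inch '[[0,0,0.01,0,0.1],[0,0,0.02,0,0.1],[0,0,0.02,0,0.1]]'|grep -E "pos|force"
python3 -m inch '[[0,0,0.01,0,0.1],[0,0,0.02,0,0.1],[0,0,0.02,0,0.1]]'|grep -E "pos|force"
```

```text
ee_pos: [0.6418, -0.1123, 0.0786]
force: [-0.7, -0.3, -3.7]
grip_force: 59.1
ee_pos: [0.6419, -0.1123, 0.0765]
force: [0.0, 0.2, -4.1]
grip_force: 59.1
ee_pos: [0.6417, -0.1123, 0.0741]
force: [-0.7, 0.9, -3.7]
grip_force: 59.1
```

```bash
for i in 1 2; do python3 -m inch '[[0,0,0.01,0,0.1],[0,0,0.01,0,0.1]]'|grep -E "pos|^force"; done
for i in 1 2; do python3 -m inch '[[0,0,0.01,0,0.1],[0,0,0.01,0,0.1]]'|grep -E "pos|^force"; done
```

```text
ee_pos: [0.6417, -0.1123, 0.0731]
force: [0.9, 0.4, -3.6]
ee_pos: [0.6417, -0.1123, 0.0721]
force: [1.6, -0.4, -3.6]
ee_pos: [0.6417, -0.1123, 0.0711]
force: [0.5, 0.6, -4.1]
ee_pos: [0.642, -0.1123, 0.0708]
force: [-1.2, 0.2, 2.4]
```

```bash
python3 -m inch '[[0,0,0,0,0.28],[0,0,0,0,0.33],[0,0,0,0,0.4],[0,0,0,0,0.5],[0,0,0,0,0.6],[0,0,0,0,0.6],[0,0,-0.1,0,0.6],[0,0,-0.3,0,0.6],[0,0,-0.6,0,0.6],[0,0,-0.9,0,0.6],[0,0,-1,0,0.6],[0,0,-1,0,0.6]]'
python3 -m inch '[[-1,0,-0.3,0,0.6],[-1,0,-0.3,0,0.6],[-1,0,-0.3,0,0.6],[-1,0,-0.3,0,0.6],[-1,0,-0.3,0,0.6]]'|grep -E "pos"
python3 -m inch '[[-1,0,0,0,0.6],[-1,0,0,0,0.6],[-1,0,0,0,0.6],[-1,0,0,0,0.6],[-1,0,0,0,0.6]]'|grep -E "pos"
python3 - <<'E'
from h import *
f,W=cam("top"); f2,_=cam("scene")
save("pics/t7.png",np.vstack([f[80:300,80:440],f2[120:340,180:540]]))
p=W.reshape(-1,3); q=p[(np.abs(p[:,0]-.642)<.04)&(np.abs(p[:,1]+.1125)<.04)]
n=q[(q[:,2]>.085)&(q[:,2]<.12)]; print("acc top",len(n),n.mean(0) if len(n) else 0,np.percentile(n[:,2],[50,95]))
for nm,x,y in(("w",.552,.343),("p",.6185,.1065),("s",.588,-.342)):
    b=p[(np.abs(p[:,0]-x)<.05)&(np.abs(p[:,1]-y)<.05)&(p[:,2]>.012)]; print(nm,b.mean(0).round(3),np.percentile(b[:,2],[10,50,90]).round(4))
E
```

```text
clock: 26.07
ee_pos: [0.6429, -0.1125, 0.1747]
ee_rot: [1.0, 0.0, 0.003, 0.001]
force: [0.8, 0.0, -0.6]
opening: 0.6
grip_force: 0.0
ee_pos: [0.5413, -0.1123, 0.2004]
ee_pos: [0.442, -0.1124, 0.2]
acc top 83 [ 0.64086235 -0.11163919  0.09761932] [0.09889715 0.10123256]
w [0.551 0.341 0.036] [0.0204 0.0399 0.043 ]
p [0.617 0.107 0.021] [0.0182 0.0219 0.0245]
s [ 0.586 -0.34   0.023] [0.0182 0.0232 0.0259]
```

View pics/t7.png

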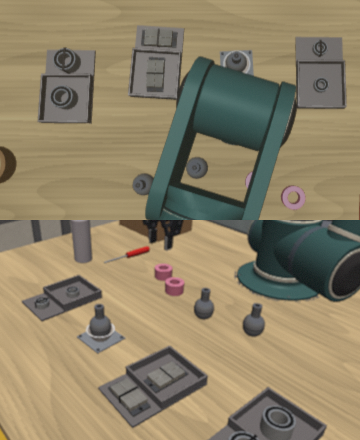

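All parts are flat in their bins. The accumulator stands upright in the cup at (100,322), with its top at 99 mm, the fully seated height.

```bash
python3 -c "
from plant import r
print(r.finish_job())"
```

```text
the job is handed in; nothing more can be done
None
```

The job is handed in at about 27 s: the final pictures show both bearings and the brake pad flat in their matching bins and the accumulator upright and seated in the cup, with the screwdriver and can left alone.

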